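# Open the combination-locked reference block box

## Robot

A 7-joint arm with a two-finger parallel gripper is mounted at the origin on the work surface; the furniture and walls round the work are solid. World frame = base frame: x ahead of the robot, y to its left, z up, the work surface at z = 0. Lengths are in m, angles in rad, forces in N, time in s.
With the tool pointing down it reaches from about 0.425 to 0.925 m from the base axis. Payload 6.8 kg.
Tool frame: the origin (TCP) lies at the very end of the fingers, on their centre line; the grasp point (between the pads) lies 19 mm behind it; z points along the fingers, y is the line along which they close (so a half turn about z gives the same grasp; the last joint's range is limited). The gripper opens to 85 mm and grips with 20 to 120 N. Pads are 22 mm wide; open, the fingers measure 114 mm over their backs; the gripper's body (76 mm by 85 mm) begins 54 mm behind the grasp point. The pads swing forward as they close: fully open they stand 13 mm farther back than shut.
Start: joints at [-0.794, 0.477, 0.022, 1.555, -0.011, 1.109, -0.083], TCP at [0.522, 0.428, 0.191] pointing down, gripper open.
Joint ranges: [-2.96, 2.96], [-0.34, 2.1], [-1.41, 1.46], [0.24, 2.44], [-1.37, 4.51], [0.17, 1.92], [-2.96, 2.96]. Speed limits (rad/s): [2.39, 2.39, 3.14, 3.14, 3.14, 3.14, 3.14].

## Interface

Orientations are given as a rotation vector (axis times angle).
In Python, from bench import get_obs, viewer, r gives the robot as it stands. The module is installed in compiled form; this text tells all that it offers.
- The arm moves only by the tool play_rows, never from a script. Its argument "commands" is a list that holds one entry, the list of rows, each a list of 5 numbers: the gripper's target within -1 to 1 (shut at 1, half-way at 0, fully open at -1), then the shift along the tool's x, y, z scaled (see below), then the turn about the tool's z scaled (see below). A call has 1 to 12 rows; each row is the pose to reach, as a shift and turn from the pose commanded when the call began, along the tool's axes at that moment; what a row does not reach only later rows make up. The controller multiplies each number of a shift by 0.2 m and each number of a turn by pi/2 rad. A row lasts 1/12 s, in which the tool goes at most 41.7 mm and 7.16 degrees, less where a joint would pass 70% of its speed; a pose out of reach is approached as far as the arm can. A call with a number of a shift or a turn outside -1 to 1 is refused whole. A call with a gripper value outside its range is refused whole. The fingers move at their own pace and stop on an object; "grip_force" is the grip in N (left out, the last holds). Time passes only in rows, so rows that repeat a pose let the fingers close. It gives the time, the measured TCP pose, the force, the opening and the grip force at its end, in the units of the state.
- get_obs(): the state, without advancing time (a new reading comes with each control period).
- viewer.grab_frame(name): name is "scene" or "top"; returns a dict with "pixels" (420x560x3 uint8, red, green, blue), "fovy" (degrees; the focal length in pixels is half the picture's height over the tangent of half this angle, whatever the lens; pixels are square), "cx", "cy" (the principal point, pixels), "world_to_cam" (4x4, takes a point from world to camera coordinates). Camera axes: x right, y up, looking along -z (the intrinsics and any distortion apply to the point x, -y, -z); pixel columns grow to the right and rows downward; lengths in m; the calibration is good to about 2 mm. A picture is of the moment at which its call begins. There is no depth.
- r.hand_in(): hands the job in; it is judged then, once.
Trained networks look in a picture, given as the dict that the camera call returned (one of the last four; its "shot" number tells which), for a name from the list of things; names that differ only in an ending like _2 or _b are one class to them, and where a whole thing is asked for, a point or a joint stands for the part that bears it (a point fixed in the world has none). Each returns a list of dicts, best first, with "score" (0 to 1); they miss things now and then, are a little off and sometimes report something else, mostly with a low value. They report only what shows in the picture. A call takes as long as a camera call.
- viewer.trace(picture, thing): "pixels" (420x560 bool, what is visible of it) and "rect" ([left, top, right, bottom] in pixels, round what is visible of it).
The state is a dict: "clock": time; "joints": joint angles; "qvel": joint speeds; "tau": joint torques, N m; "tcp_pos": TCP position; "orientation": TCP orientation; "contact_force": force on the tool from outside, world axes, zero at the start; "moment": the same for the moment, N m; "grip_width": finger opening in m; "gripper_force": force on a finger pad.
Only numpy, scipy, OpenCV 4.12 (cv2) and the standard library are available. Lean on these libraries where they do the work, as an engineer would, in place of code of your own. Each camera call takes 0.05 s, during which the arm holds its last target. There are 200 camera calls.

## Task

Open the locked box of hardness reference blocks. Push its dial round by the peg: left (anticlockwise seen from above) through more than one full turn and on to stop at the red tab, then right (clockwise) by the direct way to stop at the yellow tab, then slowly and gently left again until you feel it stop dead, which is the lock dropping in. Then push the cover fully back, away from the robot, by its rib, and leave the bottle, the two black mounts and the loupe nearby where they are.

Things in the scene. Friction and masses are not known exactly. Their poses are not given: they have to be found in the camera images.
- lockbox: grey steel box fixed to the bench, 150 x 300 x 60 mm (x, y, z of its own frame). Origin: centre of its underside; its own +x points away from the robot, +y to the left; it may stand turned by up to 0.3 rad. Left half: deck with the dial, surface 60 mm high. Right half: sliding cover
- dial_axis (a point): point on the dial's vertical axis, on the dial's face, 68 mm above the bench, 72 mm to the left (+y) of the box's centre. The dial is a dark disc 114 mm across; a scale ring of ticks and the two tabs surround it, all below its face (tabs' tops at 63 mm)
- dial (a joint): angle of the dial, rad, not wrapped (counts turns); grows as the dial turns left (anticlockwise from above); 0: peg and pointer point along the box's +x. Turns freely both ways with 2 to 6 N of drag at the peg, until the lock drops in: then it stops dead. After overshooting a tab, turning back does not help: begin again with the full turn left. Over 50 N on dial or peg damages the lock
- pointer (a point): tip of the dial's white pointer line, at the dial's rim 62.5 mm from the axis, in line with the peg; turns with the dial. Each tab must be met within about 12 degrees (13 mm at the rim), and the dial rested there a moment
- peg_top (a point): centre of the top of the dial's upright round steel peg, 14 mm across and 28 mm tall (from 68 to 96 mm above the bench), 44 mm from the axis; a freely spinning sleeve carried by the dial: push it sideways to turn the dial
- red_mark (a point): inner edge of the small red tab (8 x 10 x 3 mm) fixed to the scale, 62.5 mm from the dial's axis: first number, 130 degrees anticlockwise from the box's +x direction
- yellow_mark (a point): inner edge of the small yellow tab (8 x 10 x 3 mm) fixed to the scale, 62.5 mm from the dial's axis: second number, 112 degrees clockwise from the box's +x; from red to yellow the dial turns right by 242 degrees. The last number, where the dial stops dead, is unmarked and differs each time: 40 to 155 degrees left of yellow
- cover (a joint): how far the cover is slid open, m: 0 shut, 0.055 fully open, along the box's +x (away from the robot). It is held by the bolt until the lock has dropped in, then slides with about 2 N and stays where it is left
- cover_rib (a point): centre of the top of the black rib on the aluminium cover: 10 mm thick (box x), 80 mm long (box y), top 78 mm above the bench, 19 mm above the cover's surface. At the start 48 mm in front of and 75 mm to the right of the box's centre; moves with the cover
- etchant_bottle: dropper bottle, 38 mm across, 118 mm tall, bystander to the left; origin at the centre of its underside
- mount_a: black resin specimen mount, 30 mm across, 16 mm high, bystander to the left; origin at the centre of its underside
- mount_b: black resin specimen mount, 30 mm across, 14 mm high, bystander to the left; origin at the centre of its underside
- loupe: folding loupe, 24 x 44 x 17 mm, bystander to the right; origin at the centre of its underside

How it is judged:
On the way, in this order (a step that is already met when the one before it is completed fails the run):
1. the dial's pointer stands at the red tab (horizontal distance between pointer and red_mark below 0.014 m), for 0.2 s.
2. then it stands at the yellow tab (horizontal distance between pointer and yellow_mark below 0.014 m), for 0.2 s.
3. then the cover, freed by the lock, is slid open (value of joint cover above 0.048 m), for 0.2 s.
At the end, for the whole second after the job is handed in: the cover is slid open by at least 48 of its 55 mm and at rest (which the lock allows only after the right dialling), and the bottle, the two mounts and the loupe are within 30 mm of where they stood (value of joint cover above 0.048 m and not (velocity of joint cover above 0.01 m/s) and distance of each of etchant_bottle, mount_a, mount_b, loupe from where it was at the start of the episode below 0.03 m); the robot touches nothing.
It fails at once if the dial or its peg is pushed with more than 50 N (contact force between any of the fingers, the arm and dial above 50 N).
It fails at once if the bottle, a mount or the loupe is moved by more than 30 mm (distance of any of etchant_bottle, mount_a, mount_b, loupe from where it was at the start of the episode above 0.03 m).
It also fails if it takes over 72 s, if anything falls off the work surface, if the arm or the gripper's body presses on something with over 40 N, if the wrist force passes 120 N, or if a joint passes its speed limit or range.

## Working session

There is one attempt and no reset: what is moved stays moved. The work goes in short steps, Python scripts to look and compute and a tool call to move; the robot and the scene stay as the last step left them, time stands still between calls to the robot, and variables do not carry over. Pictures are saved under pics/ and viewed, at most 10 in all, crops included, and the job is handed in when it is done.

Besides the shell and the picture viewer there is one more tool, called after "Call:" as name(argument=value, ...) on one line, values as JSON. play_rows: Moves the arm, as the interface text tells. Shifts and turns lie within -1 to 1; 1 stands for 0.2 m of shift or pi/2 rad of turn. Its arguments: {"type":"object","properties":{"commands":{"type":"array","items":{"type":"array","items":{"type":"array","items":{"type":"number","minimum":-1,"maximum":1}}}},"grip_force":{"type":"number"}},"required":["commands"]}

```bash
mkdir -p pics
cat > h.py <<'E'
import numpy as np, cv2
from bench import get_obs, viewer, r
from scipy.spatial.transform import Rotation as R
def proj(f,P):
    P=np.atleast_2d(P); h,w=f["pixels"].shape[:2]
    c=(f["world_to_cam"]@np.c_[P,np.ones(len(P))].T)[:3].T
    fl=h/2/np.tan(np.radians(f["fovy"])/2)
    return np.c_[f["cx"]+fl*c[:,0]/-c[:,2], f["cy"]-fl*c[:,1]/-c[:,2]]
def back(f,uv,z):
    h,w=f["pixels"].shape[:2]; fl=h/2/np.tan(np.radians(f["fovy"])/2)
    M=np.linalg.inv(f["world_to_cam"])
    d=M[:3,:3]@np.array([(uv[0]-f["cx"])/fl,-(uv[1]-f["cy"])/fl,-1]); o=M[:3,3]
    return o+d*(z-o[2])/d[2]
def save(f,n): cv2.imwrite("pics/"+n,f["pixels"][...,::-1])
E
python3 - <<'E'
from h import *
o=get_obs(); print({k:np.round(v,3) for k,v in o.items()})
fs={}
for n in("scene","top"):
    f=viewer.grab_frame(n); save(f,n+"0.png"); print(n,{k:v for k,v in f.items() if k not in("pixels",)})
    for t,z in dict(lockbox=.06,dial=.068,pointer=.068,peg_top=.096,red_mark=.063,yellow_mark=.063,cover_rib=.078,cover=.059,etchant_bottle=.06,mount_a=.016,loupe=.017).items():
        try:
            for d in viewer.trace(f,t)[:2]:
                m=d["pixels"]; v,u=np.nonzero(m); c=(u.mean(),v.mean())
                print(t,round(d["score"],2),np.round(d["rect"]),np.round(c,1),len(u),np.round(back(f,c,z),3))
        except Exception as e: print(t,e)
a,b=[cv2.imread(f"pics/{n}0.png") for n in("scene","top")]
E
```

```text
{'clock': np.float64(0.0), 'joints': array([-0.794,  0.478,  0.022,  1.556, -0.012,  1.109, -0.083]), 'qvel': array([ 0.001, -0.   , -0.001,  0.001, -0.001,  0.   ,  0.   ]), 'tau': array([-0.0000e+00, -5.9645e+01,  1.6080e+00, -2.8120e+01,  1.3000e-02,
        9.0000e-03, -0.0000e+00]), 'tcp_pos': array([0.522, 0.427, 0.19 ]), 'orientation': array([-1.345, -2.839,  0.003]), 'contact_force': array([0.324, 0.126, 0.672]), 'moment': array([ 0.03 ,  0.002, -0.037]), 'gripper_force': np.float64(0.0), 'grip_width': np.float64(0.085)}
scene {'fovy': 51.84301112015916, 'cx': 273.86647996345005, 'cy': 210.11310017399362, 'world_to_cam': array([[ 0.8686214 , -0.4951679 ,  0.01748212, -0.50214928],
       [ 0.18027832,  0.34871482,  0.91972697, -0.1981177 ],
       [-0.46151555, -0.79574288,  0.39216919, -0.84187242],
       [ 0.        ,  0.        ,  0.        ,  1.        ]]), 'shot': 1}
lockbox 0.59 [242. 207. 359. 296.] [295.7 250. ] 6011 [ 0.557 -0.134  0.06 ]
dial 0.71 [256. 208. 304. 235.] [279.2 223.3] 807 [ 0.587 -0.009  0.068]
dial 0.24 [272. 235. 356. 277.] [311.6 251.9] 2018 [ 0.5
[... 1510 characters left out ...]
]
red_mark 0.78 [263. 184. 357. 234.] [309.8 209.2] 4239 [ 0.588 -0.073  0.063]
yellow_mark 0.89 [267. 182. 360. 237.] [310.6 209.1] 4437 [ 0.588 -0.075  0.063]
cover_rib 0.85 [311. 186. 360. 231.] [333.9 208. ] 1991 [ 0.589 -0.148  0.078]
cover 0.85 [310. 182. 358. 231.] [333.9 208. ] 1994 [ 0.591 -0.15   0.059]
etchant_bottle 0.62 [188. 178. 206. 194.] [195.9 184.9] 165 [0.673 0.292 0.06 ]
etchant_bottle 0.26 [275. 192. 308. 226.] [288.1 208.6] 959 [ 0.591 -0.004  0.06 ]
mount_a 0.64 [200. 238. 210. 243.] [202.8 239.3] 69 [0.499 0.277 0.016]
mount_a 0.16 [271. 189. 309. 228.] [288.1 208.5] 1016 [ 0.597 -0.004  0.016]
loupe 0.64 [382. 189. 398. 206.] [391.3 195.2] 121 [ 0.635 -0.345  0.017]
```

Run:
```python
from h import *
a=cv2.imread("pics/top0.png"); b=cv2.imread("pics/scene0.png")
cv2.imwrite("pics/t1.png",cv2.resize(a[178:243,258:368],None,fx=7,fy=7,interpolation=cv2.INTER_CUBIC))
cv2.imwrite("pics/s1.png",cv2.resize(b[160:320,190:410],None,fx=3.5,fy=3.5,interpolation=cv2.INTER_CUBIC))
```

```text
(no output)
```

View pics/t1.png

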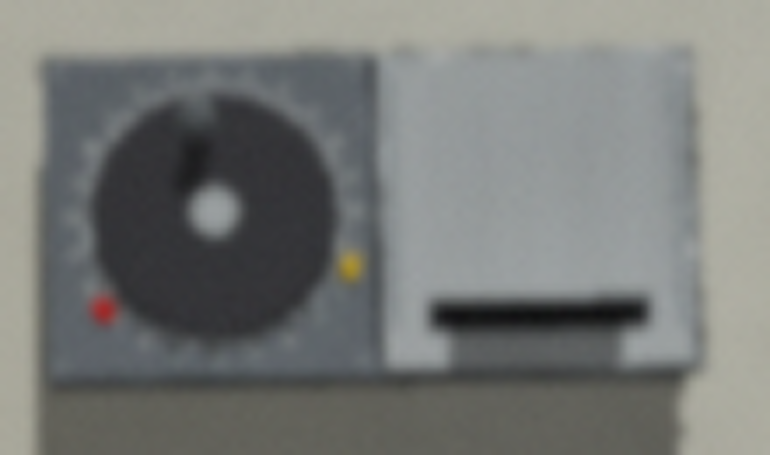

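View pics/s1.png

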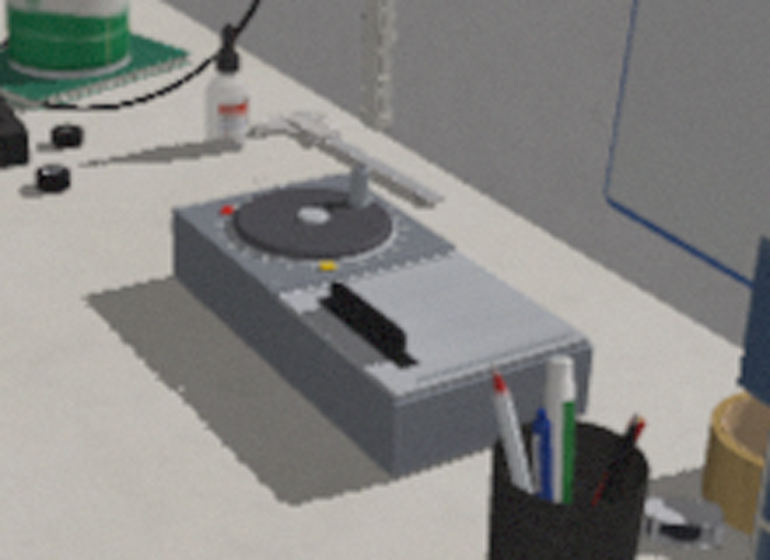

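```bash
cat >> h.py <<'E'
def b2w(p,P):
    P=np.atleast_2d(P).astype(float); c,s=np.cos(p[2]),np.sin(p[2])
    return np.c_[p[0]+c*P[:,0]-s*P[:,1], p[1]+s*P[:,0]+c*P[:,1], P[:,2]]
def pol(r,a,z): a=np.radians(a); return [r*np.cos(a),.072+r*np.sin(a),z]
E
python3 - <<'E'
from h import *
from scipy.optimize import least_squares
ft=viewer.grab_frame("top"); fs=viewer.grab_frame("scene")
C=[[-.075,.15,.06],[-.075,-.15,.06],[.075,.15,.06],[.075,-.15,.06]]
Q=[pol(67,130,.063),pol(67,-112,.063)]
T=[*Q,[0,.072,.068],[-.048,-.075,.078],*C]
ut=np.array([[104,311],[350,266],[214,211],[540,312],[52,378],[697,370],[42,58],[690,47]])/7+[258,178]
S=[*Q,[-.048,-.035,.078],[-.048,-.115,.078],C[0],C[1],C[3]]
us=np.array([[227,210],[328,266],[338,287],[404,352],[175,210],[395,398],[590,345]])/3.5+[190,160]
for nm,sel in(("both",(1,1)),("top",(1,0)),("scene",(0,1))):
    f=lambda p:np.r_[sel[0]*(proj(ft,b2w(p,T))-ut).ravel(),sel[1]*(proj(fs,b2w(p,S))-us).ravel()]
    o=least_squares(f,[.59,-.075,0],loss="soft_l1"); p=o.x; print(nm,p.round(4)); print(f(p).reshape(-1,2).round(1).tolist())
    if nm=="both":
        np.save("p.npy",p); print(b2w(p,[pol(0,0,.068),[-.048,-.075,.078]]).round(3))
        for nmf,ff,off,s in(("t",ft,(258,178),7),("s",fs,(190,160),3.5)):
            for a in(-10,0,10,20):print(nmf,a,((proj(ff,b2w(p,[pol(.044,a,.096),pol(.044,a,.068)]))-off)*s).round().tolist())
E
```

```text
both [ 0.6313 -0.1674 -1.2099]
[[-4514.4, -2460.0], [0.3, -4897.0], [42.1, -33.9], [-0.5, -0.5], [34.4, -70.9], [-22.5, 16.8], [78.8, -42.0], [22.4, 45.5], [17.3, -190.7], [876.4, -200.8], [18.9, -1.4], [-22.0, -7.1], [98.3, -0.7], [-40.0, -10.8], [-36.4, 30.5]]
[[ 0.699 -0.142  0.068]
 [ 0.544 -0.149  0.078]]
t -10 [[611.0, -58.0], [603.0, -45.0]]
t 0 [[606.0, -74.0], [598.0, -61.0]]
t 10 [[598.0, -89.0], [590.0, -76.0]]
t 20 [[588.0, -102.0], [580.0, -89.0]]
s -10 [[609.0, 248.0], [605.0, 286.0]]
s 0 [[616.0, 244.0], [612.0, 282.0]]
s 10 [[621.0, 240.0], [616.0, 278.0]]
s 20 [[623.0, 236.0], [619.0, 273.0]]
top [ 0.6271 -0.0945 -1.2092]
[[-4525.3, -2458.0], [1.9, -4897.1], [19.4, -32.2], [-23.7, 1.2], [11.8, -69.2], [-45.5, 18.5], [56.3, -40.3], [-0.6, 47.2], [0.0, -0.0], [0.0, -0.0], [0.0, -0.0], [-0.0, -0.0], [0.0, -0.0], [-0.0, -0.0], [-0.0, 0.0]]
scene [ 0.6235 -0.1251 -0.5636]
[[-0.0, 0.0], [-0.0, -0.0], [0.0, -0.0], [0.0, -0.0], [0.0, -0.0], [-0.0, 0.0], [0.0, -0.0], [0.0, 0.0], [-333.4, -196.5], [207.8, -209.9], [11.0, -0.8], [-7.6, -1.7], [46.8, -5.0], [-18.7, 1.0], [0.4, 19.1]]
```

Call:
play_rows(commands=[[[1,-0.15,-0.08,-0.1,0.07],[1,-0.3,-0.16,-0.1,0.14],[1,-0.45,-0.24,-0.1,0.21],[1,-0.6,-0.32,-0.1,0.28],[1,-0.75,-0.4,-0.1,0.35],[1,-0.9,-0.48,-0.1,0.437],[1,-0.9,-0.48,-0.1,0.437],[1,-0.9,-0.48,-0.1,0.437]]])

```text
clock: 1.97
tcp_pos: [0.5629, 0.2246, 0.2118]
orientation: [2.227, 2.215, 0.0]
contact_force: [-1.0, 0.8, -0.3]
grip_width: 0.0003
gripper_force: 0.0
```

```bash
sed 's/^//' > fit.py <<'E'
from h import *
from scipy.optimize import least_squares
ft=viewer.grab_frame("top"); fs=viewer.grab_frame("scene")
C=[[-.075,.15,.06],[-.075,-.15,.06],[.075,.15,.06],[.075,-.15,.06]]
Q=[pol(.067,130,.063),pol(.067,-112,.063)]
T=[*Q,[0,.072,.068],[-.048,-.075,.078],*C]
ut=np.array([[104,311],[350,266],[214,211],[540,312],[52,378],[697,370],[42,58],[690,47]])/7+[258,178]
S=[*Q,[-.048,-.035,.078],[-.048,-.115,.078],C[0],C[1],C[3]]
us=np.array([[227,210],[328,266],[338,287],[404,352],[175,210],[395,398],[590,345]])/3.5+[190,160]
for nm,sel in(("both",(1,1)),("top",(1,0)),("scene",(0,1))):
    f=lambda p:np.r_[sel[0]*(proj(ft,b2w(p,T))-ut).ravel(),sel[1]*(proj(fs,b2w(p,S))-us).ravel()]
    o=least_squares(f,[.59,-.075,0],loss="soft_l1"); p=o.x; print(nm,p.round(4)); print(f(p).reshape(-1,2).round(1).tolist())
    if nm=="both":
        np.save("p.npy",p); print(b2w(p,[pol(0,0,.068),[-.048,-.075,.078]]).round(3))
        for nmf,ff,off,s in(("t",ft,(258,178),7),("s",fs,(190,160),3.5)):
            for a in(-10,0,10,20):print(nmf,a,((proj(ff,b2w(p,[pol(.044,a,.096),pol(.044,a,.068)]))-off)*s).round().tolist())
o=get_obs(); print(o["joints"].round(2),o["tcp_pos"].round(4),R.from_rotvec(o["orientation"]).as_matrix().round(3),o["grip_width"],o["contact_force"].round(1))
E
python3 fit.py
```

```text
both [ 0.5906 -0.0775 -0.0029]
[[-0.2, -0.2], [0.3, 0.2], [0.1, 0.2], [0.6, 0.0], [-1.0, 0.4], [1.4, 0.4], [0.0, -0.4], [0.9, -0.1], [0.3, 0.0], [0.1, 0.2], [-1.1, -1.8], [-0.4, -4.9], [-0.6, -0.4], [0.1, 0.2], [2.0, -1.6]]
[[ 0.591 -0.005  0.068]
 [ 0.542 -0.152  0.078]]
t -10 [[231.0, 109.0], [230.0, 118.0]]
t 0 [[214.0, 108.0], [213.0, 117.0]]
t 10 [[197.0, 109.0], [196.0, 118.0]]
t 20 [[180.0, 114.0], [180.0, 123.0]]
s -10 [[373.0, 176.0], [371.0, 211.0]]
s 0 [[368.0, 172.0], [366.0, 207.0]]
s 10 [[362.0, 168.0], [360.0, 203.0]]
s 20 [[354.0, 165.0], [353.0, 200.0]]
top [ 5.909e-01 -7.660e-02 -4.000e-04]
[[-0.4, -0.2], [0.0, 0.1], [-0.2, 0.2], [0.3, -0.1], [-1.2, 0.5], [1.2, 0.2], [-0.3, -0.4], [0.6, -0.3], [0.0, -0.0], [0.0, 0.0], [-0.0, -0.0], [-0.0, -0.0], [-0.0, -0.0], [0.0, 0.0], [0.0, -0.0]]
scene [ 0.589  -0.0809 -0.0085]
[[0.0, 0.0], [0.0, 0.0], [0.0, 0.0], [0.0, 0.0], [-0.0, 0.0], [0.0, 0.0], [0.0, -0.0], [0.0, 0.0], [0.6, 0.6], [0.3, 0.9], [-1.1, -1.0], [-0.5, -4.0], [-0.4, 0.1], [-0.1, 1.2], [2.3, -0.6]]
[-0.65  0.35  0.21  1.72 -0.08  1.09 -0.41] [0.5618 0.2286 0.2115] [[-0.002  1.    -0.   ]
 [ 1.     0.002  0.001]
 [ 0.001 -0.    -1.   ]] 0.00010344067339108156 [-0.2  0.8 -0.8]
```

Call:
play_rows(commands=[[[1,-0.2,0.06,0,0],[1,-0.4,0.12,0,0],[1,-0.6,0.2,0,0],[1,-0.8,0.26,0,0],[1,-1,0.325,0,0],[1,-1,0.325,0,0],[1,-1,0.325,0,0]]])

```text
clock: 2.65
tcp_pos: [0.6276, 0.0252, 0.2113]
orientation: [2.225, 2.217, -0.001]
contact_force: [0.7, 1.1, -0.0]
grip_width: 0.0001
gripper_force: 0.0
```

Call:
play_rows(commands=[[[1,-0.15,0,0.1,0],[1,-0.295,0,0.25,0],[1,-0.295,0,0.4,0],[1,-0.295,0,0.55,0],[1,-0.295,0,0.675,0],[1,-0.295,0,0.675,0],[1,-0.295,0,0.675,0]]])

```text
clock: 3.23
tcp_pos: [0.6261, -0.0286, 0.0754]
orientation: [-2.215, -2.223, 0.002]
contact_force: [0.8, 0.3, 0.7]
grip_width: 0.0003
gripper_force: 0.0
```

Run:
```python
from h import *
o=get_obs(); print(o["tcp_pos"].round(4),o["contact_force"].round(1),o["joints"].round(2),o["clock"])
# orbit rows relative to start angle, tool x=world y, tool y=world x
ax=np.array([.5907,-.005]); t=o["tcp_pos"][:2]
for a in range(-35,326+130,12):
    q=ax+.044*np.array([np.cos(np.radians(a)),np.sin(np.radians(a))])
    print(a,((q-t)[::-1]/.2).round(3).tolist())
```

```text
[ 0.6261 -0.0286  0.0754] [0.8 0.3 0.7] [-0.25  0.54  0.26  1.79 -0.18  0.85  0.1 ] 3.2333
-35 [-0.008, 0.003]
-23 [0.032, 0.026]
-11 [0.076, 0.039]
1 [0.122, 0.043]
13 [0.167, 0.037]
25 [0.211, 0.022]
37 [0.25, -0.001]
49 [0.284, -0.033]
61 [0.31, -0.07]
73 [0.328, -0.113]
85 [0.337, -0.158]
97 [0.336, -0.204]
109 [0.326, -0.249]
121 [0.306, -0.29]
133 [0.279, -0.327]
145 [0.244, -0.357]
157 [0.204, -0.38]
169 [0.16, -0.393]
181 [0.114, -0.397]
193 [0.068, -0.391]
205 [0.025, -0.376]
217 [-0.014, -0.353]
229 [-0.048, -0.321]
241 [-0.074, -0.284]
253 [-0.092, -0.241]
265 [-0.101, -0.196]
277 [-0.1, -0.15]
289 [-0.09, -0.105]
301 [-0.071, -0.064]
313 [-0.043, -0.027]
325 [-0.008, 0.003]
337 [0.032, 0.026]
349 [0.076, 0.039]
361 [0.122, 0.043]
373 [0.167, 0.037]
385 [0.211, 0.022]
397 [0.25, -0.001]
409 [0.284, -0.033]
421 [0.31, -0.07]
433 [0.328, -0.113]
445 [0.337, -0.158]
```

Call:
play_rows(commands=[[[1,0.01,0.014,0,0],[1,0.022,0.02,0,0],[1,0.032,0.026,0,0],[1,0.046,0.031,0,0],[1,0.061,0.036,0,0],[1,0.076,0.039,0,0],[1,0.091,0.041,0,0],[1,0.107,0.042,0,0],[1,0.122,0.043,0,0],[1,0.145,0.041,0,0],[1,0.167,0.037,0,0]]])

```text
clock: 4.15
tcp_pos: [0.6343, 0.0023, 0.0763]
orientation: [-2.222, -2.221, 0.0]
contact_force: [0.2, -0.1, -0.0]
grip_width: -0.0001
gripper_force: 0.0
```

Run:
```python
from h import *
f=viewer.grab_frame("scene"); save(f,"s2.png")
cv2.imwrite("pics/s2c.png",cv2.resize(f["pixels"][150:290,220:380,::-1],None,fx=3.5,fy=3.5,interpolation=cv2.INTER_CUBIC))
o=get_obs();print(o["contact_force"],o["tcp_pos"])
```

```text
[-0.7692996   1.15588542  0.48678658] [0.63409685 0.00369826 0.0762595 ]
```

View pics/s2c.png

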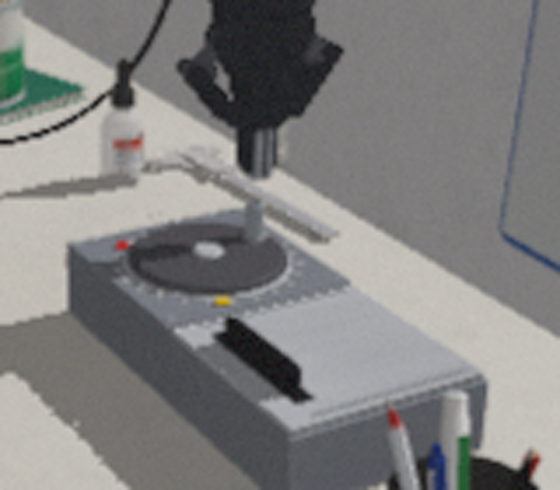

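Run:
```python
from h import *
f=viewer.grab_frame("scene"); t=viewer.grab_frame("top"); save(t,"t2.png")
o=get_obs();p=o["tcp_pos"]; print(p)
q=lambda P:((proj(f,P)-[220,150])*3.5).round().tolist()
print(q([p,p+[0,0,.05]]), q(b2w(np.load("p.npy"),[pol(.044,a,.096) for a in(0,10,20,30,40,50)])))
cv2.imwrite("pics/t2c.png",cv2.resize(t["pixels"][168:243,248:368,::-1],None,fx=6,fy=6,interpolation=cv2.INTER_CUBIC))
print(((proj(t,[p,p+[0,0,.05]])-[248,168])*6).round().tolist(),np.abs(f["pixels"].astype(int)-cv2.imread("pics/s2.png")[...,::-1]).mean())
```

```text
[0.63420184 0.00261012 0.07631302]
[[255.0, 228.0], [258.0, 164.0]] [[263.0, 207.0], [257.0, 203.0], [249.0, 200.0], [240.0, 198.0], [231.0, 196.0], [220.0, 195.0]]
[[227.0, 159.0], [228.0, 145.0]] 2.093638038548753
```

View pics/t2c.png

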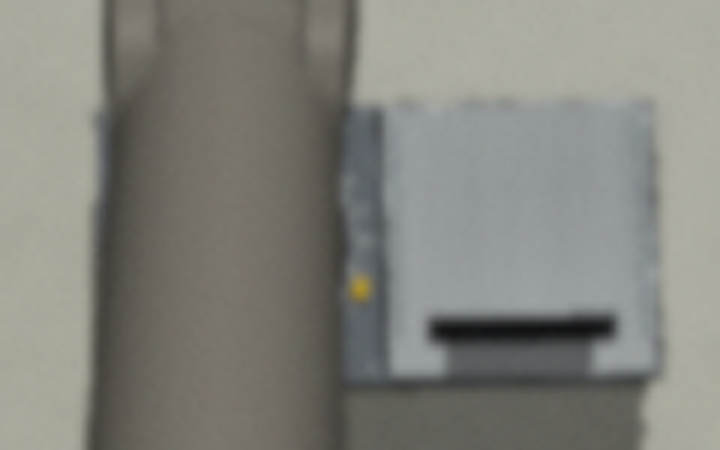

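Call:
play_rows(commands=[[[1,-0.05,0,0,0],[1,-0.11,-0.02,0,0],[1,-0.17,-0.04,0,0],[1,-0.17,-0.04,0,0],[1,-0.17,-0.04,0.04,0],[1,-0.17,-0.04,0.08,0],[1,-0.17,-0.04,0.08,0]]])

```text
clock: 4.88
tcp_pos: [0.6249, -0.0313, 0.0582]
orientation: [-2.219, -2.22, 0.003]
contact_force: [-0.5, -0.2, -1.5]
grip_width: -0.0003
gripper_force: 0.0
```

Run:
```python
from h import *
f=viewer.grab_frame("scene")
o=get_obs();p=o["tcp_pos"]; print(p,o["contact_force"],o["grip_width"],o["joints"])
S=8;O=[250,160]
im=cv2.resize(f["pixels"][160:235,250:340,::-1],None,fx=S,fy=S,interpolation=cv2.INTER_CUBIC)
cv2.imwrite("pics/s3c.png",im)
print(((proj(f,[p+[0,0,d] for d in(0,.02,.04,.06)])-O)*S).round().tolist())
```

```text
[ 0.62528129 -0.03128303  0.05882985] [-1.13811196  0.15186808  0.44357914] 4.5822570569924874e-05 [-0.23832424  0.55663315  0.25735767  1.79791919 -0.18675339  0.81336155
  0.11144483]
[[375.0, 536.0], [377.0, 477.0], [380.0, 418.0], [382.0, 359.0]]
```

View pics/s3c.png

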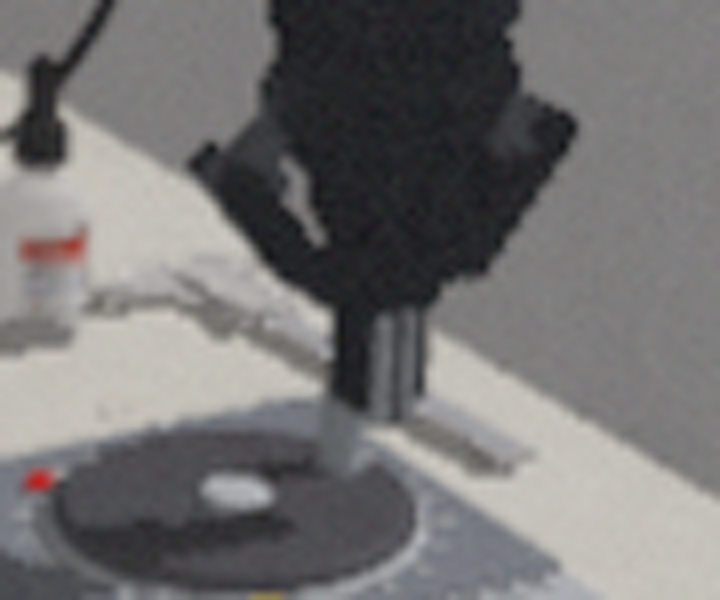

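Call:
play_rows(commands=[[[1,0,0,0.03,0],[1,0,0,0.06,0],[1,0,0,0.08,0],[1,0,0,0.1,0],[1,0,0,0.1,0]]])

```text
clock: 5.35
tcp_pos: [0.6256, -0.0319, 0.0393]
orientation: [-2.221, -2.22, 0.002]
contact_force: [0.3, -0.2, 0.1]
grip_width: -0.0001
gripper_force: 0.0
```

Call:
play_rows(commands=[[[1,0.03,0.025,0,0],[1,0.055,0.035,0,0],[1,0.07,0.04,0,0],[1,0.085,0.042,0,0],[1,0.1,0.044,0,0],[1,0.115,0.045,0,0],[1,0.13,0.044,0,0],[1,0.15,0.042,0,0],[1,0.17,0.038,0,0]]])

```text
clock: 6.1
tcp_pos: [0.634, 0.0013, 0.0406]
orientation: [2.222, 2.219, -0.0]
contact_force: [-0.2, -2.5, 1.7]
grip_width: -0.0001
gripper_force: 1.3
```

Run:
```python
from h import *
f=viewer.grab_frame("scene")
o=get_obs();p=o["tcp_pos"]; print(p,o["contact_force"],o["grip_width"])
S=8;O=[250,160]
im=cv2.resize(f["pixels"][160:235,250:340,::-1],None,fx=S,fy=S,interpolation=cv2.INTER_CUBIC)
cv2.imwrite("pics/s4c.png",im)
print(((proj(f,[p+[0,0,d] for d in(0,.02,.04,.06)])-O)*S).round().tolist())
print(((proj(f,b2w(np.load("p.npy"),[pol(.044,a,.082) for a in range(10,90,10)]))-O)*S).round().tolist())
```

```text
[0.63378988 0.00299251 0.04047186] [-0.18815299 -1.01930318  1.24404226] -0.00025578538817220533
[[338.0, 542.0], [340.0, 485.0], [342.0, 428.0], [344.0, 371.0]]
[[345.0, 425.0], [327.0, 418.0], [307.0, 412.0], [286.0, 408.0], [263.0, 405.0], [239.0, 404.0], [215.0, 404.0], [193.0, 406.0]]
```

View pics/s4c.png

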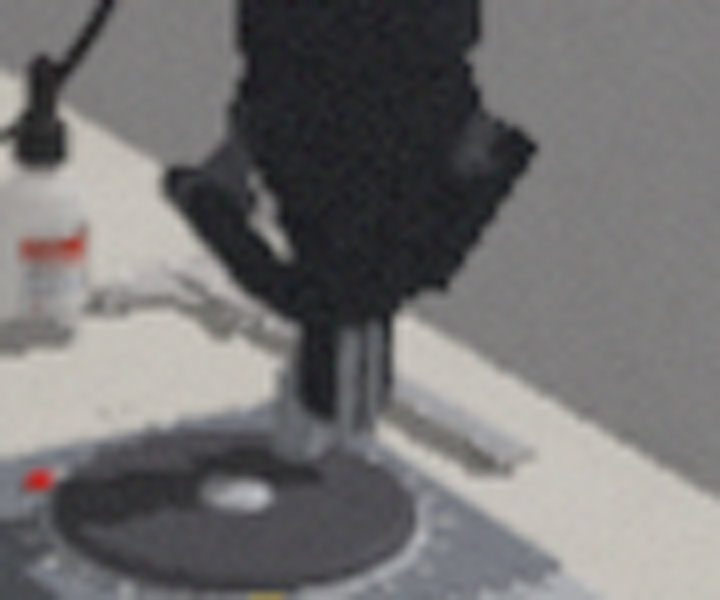

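```bash
cat > orb.py <<'E'
import numpy as np,sys
def rows(a0,angs,r=44,r0=44):
    P=lambda a,r:r/200*np.array([np.sin(np.radians(a)),np.cos(np.radians(a))])
    return [(P(a,r)-P(a0,r0)).round(3).tolist() for a in angs]
if __name__=="__main__":
    for a0,a1,s in eval(sys.argv[1]): print(a0,a1,rows(a0,np.arange(a0+s,a1+s/2,s)))
E
python3 orb.py "[(10,130,10),(130,250,10),(250,370,10),(370,430,10)]"
```

```text
10 130 [[0.037, -0.01], [0.072, -0.026], [0.103, -0.048], [0.13, -0.075], [0.152, -0.107], [0.169, -0.141], [0.178, -0.178], [0.182, -0.217], [0.178, -0.255], [0.169, -0.292], [0.152, -0.327], [0.13, -0.358]]
130 250 [[-0.027, -0.027], [-0.059, -0.049], [-0.093, -0.065], [-0.13, -0.075], [-0.169, -0.079], [-0.207, -0.075], [-0.244, -0.065], [-0.279, -0.049], [-0.31, -0.027], [-0.337, -0.0], [-0.359, 0.031], [-0.375, 0.066]]
250 370 [[-0.01, 0.037], [-0.013, 0.075], [-0.01, 0.113], [0.0, 0.15], [0.016, 0.185], [0.038, 0.217], [0.065, 0.244], [0.097, 0.266], [0.131, 0.282], [0.169, 0.292], [0.207, 0.295], [0.245, 0.292]]
370 430 [[0.037, -0.01], [0.072, -0.026], [0.103, -0.048], [0.13, -0.075], [0.152, -0.107], [0.169, -0.141]]
```

Call:
play_rows(commands=[[[1,0.037,-0.01,0,0],[1,0.072,-0.026,0,0],[1,0.103,-0.048,0,0],[1,0.13,-0.075,0,0],[1,0.152,-0.107,0,0],[1,0.169,-0.141,0,0],[1,0.178,-0.178,0,0],[1,0.182,-0.217,0,0],[1,0.178,-0.255,0,0],[1,0.169,-0.292,0,0],[1,0.152,-0.327,0,0],[1,0.13,-0.358,0,0]]])

```text
clock: 7.15
tcp_pos: [0.5617, 0.0285, 0.0405]
orientation: [-2.221, -2.222, -0.001]
contact_force: [4.2, 2.3, -1.9]
grip_width: -0.0001
gripper_force: 2.5
```

Call:
play_rows(commands=[[[1,-0.027,-0.027,0,0],[1,-0.059,-0.049,0,0],[1,-0.093,-0.065,0,0],[1,-0.13,-0.075,0,0],[1,-0.169,-0.079,0,0],[1,-0.207,-0.075,0,0],[1,-0.244,-0.065,0,0],[1,-0.279,-0.049,0,0],[1,-0.31,-0.027,0,0],[1,-0.337,0,0,0],[1,-0.359,0.031,0,0],[1,-0.375,0.066,0,0]]])

```text
clock: 8.15
tcp_pos: [0.5746, -0.0494, 0.0398]
orientation: [-2.223, -2.218, 0.004]
contact_force: [-4.2, 0.3, 0.0]
grip_width: 0.0001
gripper_force: 1.8
```

```bash
cat > chk.py <<'E'
from h import *
import sys
f=viewer.grab_frame("scene"); t=viewer.grab_frame("top"); o=get_obs();p=o["tcp_pos"]; print(p.round(4),o["contact_force"].round(1),o["clock"])
d=p[:2]-[.5907,-.005]; print("r,a",np.hypot(*d),np.degrees(np.arctan2(d[1],d[0])))
im=cv2.resize(f["pixels"][180:250,240:330,::-1],None,fx=6,fy=6,interpolation=cv2.INTER_CUBIC)
it=cv2.resize(t["pixels"][180:240,260:320,::-1],None,fx=5,fy=5,interpolation=cv2.INTER_CUBIC)
if len(sys.argv)>2:
    P=np.load("p.npy")
    for a in eval(sys.argv[2]):
        for x,ff,O,S in((im,f,(240,180),6),(it,t,(260,180),5)):
            u=((proj(ff,b2w(P,pol(.0625,a,.068)))[0]-O)*S).round().astype(int); cv2.circle(x,u.tolist(),3,(0,255,0),1)
H=max(im.shape[0],it.shape[0]); c=np.zeros((H,min(800,im.shape[1]+it.shape[1]),3),np.uint8)
it=it[:,:800-im.shape[1]]; c[:im.shape[0],:im.shape[1]]=im; c[:it.shape[0],im.shape[1]:im.shape[1]+it.shape[1]]=it
cv2.imwrite("pics/"+sys.argv[1],c)
E
python3 - <<'E'
from h import *
o=get_obs();p=o["tcp_pos"]; d=p[:2]-[.5907,-.005]
print(p,np.hypot(*d),np.degrees(np.arctan2(d[1],d[0])),o["contact_force"])
E
```

```text
[ 0.57461917 -0.04938216  0.0398325 ] 0.04720560854520761 -109.91679550382646 [-4.17543859  0.33678407  0.01113662]
```

Call:
play_rows(commands=[[[1,-0.01,0.037,0,0],[1,-0.013,0.075,0,0],[1,-0.01,0.113,0,0],[1,0,0.15,0,0],[1,0.016,0.185,0,0],[1,0.038,0.217,0,0],[1,0.065,0.244,0,0],[1,0.097,0.266,0,0],[1,0.131,0.282,0,0],[1,0.169,0.292,0,0],[1,0.207,0.295,0,0],[1,0.245,0.292,0,0]]])

```text
clock: 9.15
tcp_pos: [0.6353, -0.0024, 0.04]
orientation: [2.221, 2.215, -0.004]
contact_force: [-1.1, -10.4, -3.3]
grip_width: 0.0001
gripper_force: 5.4
```

Call:
play_rows(commands=[[[1,0.037,-0.01,0,0],[1,0.072,-0.026,0,0],[1,0.103,-0.048,0,0],[1,0.13,-0.075,0,0],[1,0.152,-0.107,0,0],[1,0.169,-0.141,0,0],[1,0.169,-0.141,0,0]]])

```text
clock: 9.73
tcp_pos: [0.6087, 0.0314, 0.0411]
orientation: [2.221, 2.212, 0.002]
contact_force: [3.3, -0.7, -1.0]
grip_width: 0.0001
gripper_force: 1.8
```

```bash
python3 chk.py c1.png "[130,100,110,120]"
```

```text
[0.6089 0.0347 0.0411] [ 4.3  0.  -1.5] 9.8333
r,a 0.043716343378308056 65.37974293242361
```

View pics/c1.png

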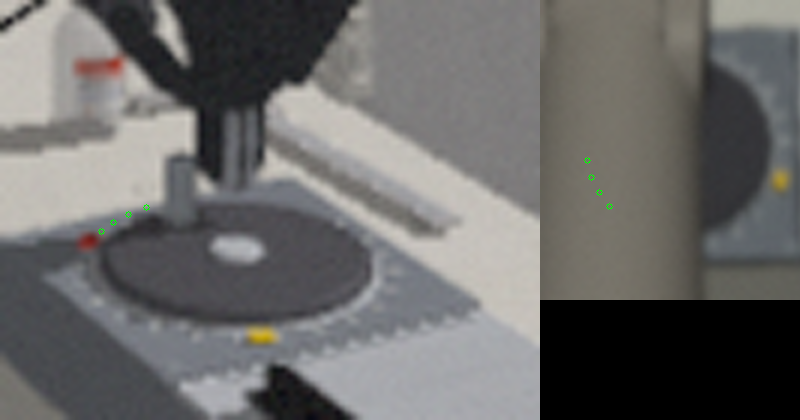

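```bash
python3 - <<'E'
from h import *
f=viewer.grab_frame("scene");P=np.load("p.npy")
for a in range(85,141,5): print(a,((proj(f,b2w(P,[pol(.044,a,.096),pol(.044,a,.068)]))-[240,180])*6).round().tolist())
E
python3 orb.py "[(66,100,4)]"
```

```text
85 [[197.0, 156.0], [196.0, 215.0]]
90 [[189.0, 157.0], [188.0, 217.0]]
95 [[181.0, 159.0], [180.0, 219.0]]
100 [[174.0, 161.0], [173.0, 221.0]]
105 [[167.0, 163.0], [166.0, 223.0]]
110 [[161.0, 165.0], [160.0, 226.0]]
115 [[155.0, 168.0], [154.0, 228.0]]
120 [[150.0, 171.0], [149.0, 231.0]]
125 [[145.0, 174.0], [145.0, 235.0]]
130 [[142.0, 177.0], [141.0, 238.0]]
135 [[139.0, 181.0], [138.0, 242.0]]
140 [[136.0, 184.0], [136.0, 245.0]]
66 100 [[0.006, -0.014], [0.01, -0.029], [0.014, -0.044], [0.017, -0.059], [0.018, -0.074], [0.019, -0.089], [0.018, -0.105], [0.017, -0.12]]
```

Call:
play_rows(commands=[[[1,0.006,-0.014,0,0],[1,0.01,-0.029,0,0],[1,0.014,-0.044,0,0],[1,0.017,-0.059,0,0],[1,0.018,-0.074,0,0],[1,0.019,-0.089,0,0],[1,0.018,-0.105,0,0],[1,0.017,-0.12,0,0],[1,0.017,-0.12,0,0],[1,0.017,-0.12,0,0]]])

```text
clock: 10.72
tcp_pos: [0.5833, 0.0405, 0.0409]
orientation: [2.22, 2.222, 0.004]
contact_force: [4.0, 1.9, 0.7]
grip_width: 0.0
gripper_force: 2.1
```

```bash
python3 chk.py c2.png "[]"
```

```text
[0.5829 0.0403 0.0408] [4.1 3.2 1.2] 10.8167
r,a 0.04592191770841087 99.71868242160197
```

View pics/c2.png

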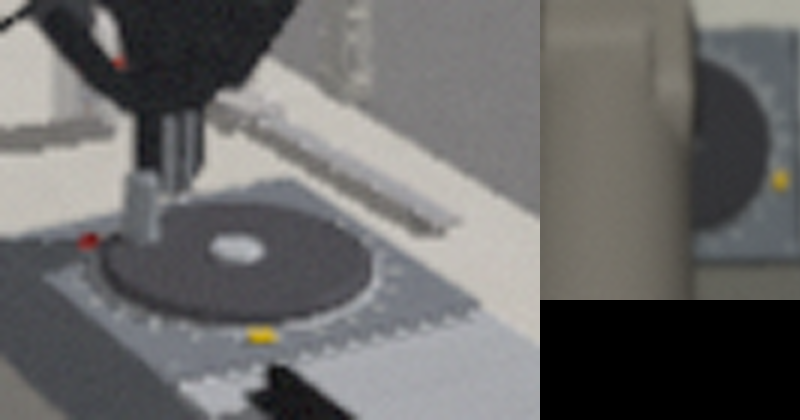

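Call:
play_rows(commands=[[[1,0,0.02,0,0],[1,0,0.03,-0.06,0],[1,0,0.03,-0.12,0],[1,0,0.03,-0.19,0],[1,0,0.03,-0.19,0],[1,-0.05,-0.05,-0.19,0],[1,-0.12,-0.11,-0.19,0],[1,-0.196,-0.179,-0.19,0],[1,-0.196,-0.179,-0.19,0],[1,-0.196,-0.179,-0.12,0],[1,-0.196,-0.179,-0.06,0],[1,-0.196,-0.179,0,0]]])

```text
clock: 11.82
tcp_pos: [0.5457, 0.0001, 0.0394]
orientation: [-2.222, -2.221, 0.0]
contact_force: [0.3, 0.2, -0.2]
grip_width: 0.0
gripper_force: 0.0
```

```bash
cat > st.py <<'E'
from h import *
viewer.grab_frame("top"); f=viewer.grab_frame("scene"); o=get_obs();p=o["tcp_pos"]; d=p[:2]-[.5907,-.005]
print(p.round(4),"r",np.hypot(*d).round(4),"a",np.degrees(np.arctan2(d[1],d[0])).round(1),o["contact_force"].round(1),o["clock"],"units",(d[::-1]/.2).round(3))
cv2.imwrite("pics/last.png",f["pixels"][...,::-1])
E
python3 st.py; python3 orb.py "[(172,148,-4),(148,28,-10),(28,-62,-10),(-62,-86,-4)]"
```

```text
[5.44e-01 1.00e-04 3.79e-02] r 0.047 a 173.8 [-0.2 -0.3  0.2] 11.9167 units [ 0.025 -0.234]
172 148 [[0.015, 0.003], [0.03, 0.006], [0.045, 0.011], [0.059, 0.017], [0.073, 0.024], [0.086, 0.031]]
148 28 [[0.031, 0.023], [0.057, 0.051], [0.078, 0.083], [0.093, 0.119], [0.101, 0.156], [0.103, 0.194], [0.099, 0.232], [0.087, 0.269], [0.07, 0.303], [0.047, 0.334], [0.019, 0.36], [-0.013, 0.381]]
28 -62 [[-0.035, 0.015], [-0.073, 0.024], [-0.111, 0.026], [-0.149, 0.021], [-0.186, 0.01], [-0.22, -0.008], [-0.25, -0.031], [-0.277, -0.059], [-0.298, -0.091]]
-62 -86 [[-0.007, -0.014], [-0.012, -0.028], [-0.017, -0.043], [-0.021, -0.058], [-0.024, -0.073], [-0.025, -0.088]]
```

Call:
play_rows(commands=[[[1,0.016,0.007,0,0],[1,0.032,0.013,0,0],[1,0.048,0.02,0,0],[1,0.063,0.028,0,0],[1,0.078,0.037,0,0],[1,0.092,0.047,0,0]]])

```text
clock: 12.42
tcp_pos: [0.5546, 0.0179, 0.0405]
orientation: [-2.222, -2.22, 0.003]
contact_force: [-3.8, -2.5, 2.4]
grip_width: -0.0003
gripper_force: 1.9
```

Call:
play_rows(commands=[[[1,0.031,0.023,0,0],[1,0.057,0.051,0,0],[1,0.078,0.083,0,0],[1,0.093,0.119,0,0],[1,0.101,0.156,0,0],[1,0.103,0.194,0,0],[1,0.099,0.232,0,0],[1,0.087,0.269,0,0],[1,0.07,0.303,0,0],[1,0.047,0.334,0,0],[1,0.019,0.36,0,0],[1,-0.013,0.381,0,0]]])

```text
clock: 13.42
tcp_pos: [0.633, 0.0154, 0.0405]
orientation: [2.221, 2.221, 0.002]
contact_force: [-0.8, 2.2, -2.0]
grip_width: -0.0
gripper_force: 1.2
```

Call:
play_rows(commands=[[[1,-0.035,0.015,0,0],[1,-0.073,0.024,0,0],[1,-0.111,0.026,0,0],[1,-0.149,0.021,0,0],[1,-0.186,0.01,0,0],[1,-0.22,-0.008,0,0],[1,-0.25,-0.031,0,0],[1,-0.25,-0.031,0,0]]])

```text
clock: 14.08
tcp_pos: [0.6259, -0.0361, 0.0411]
orientation: [2.222, 2.218, 0.002]
contact_force: [2.0, 1.8, -1.0]
grip_width: 0.0
gripper_force: 1.6
```

```bash
python3 st.py
python3 - <<'E'
from h import *
f=viewer.grab_frame("scene");P=np.load("p.npy")
for a in range(-50,-131,-8): print(a,((proj(f,b2w(P,[pol(.044,a,.096),pol(.044,a,.068)]))-[230,180])*6).round().tolist())
cv2.imwrite("pics/c3.png",cv2.resize(f["pixels"][180:270,230:340,::-1],None,fx=6,fy=6,interpolation=cv2.INTER_CUBIC))
E
```

```text
[ 0.6261 -0.036   0.041 ] r 0.0471 a -41.3 [ 2.3  0.9 -0. ] 14.1833 units [-0.155  0.177]
-50 [[402.0, 210.0], [399.0, 272.0]]
-58 [[396.0, 215.0], [394.0, 278.0]]
-66 [[389.0, 220.0], [386.0, 283.0]]
-74 [[379.0, 225.0], [377.0, 288.0]]
-82 [[368.0, 229.0], [366.0, 292.0]]
-90 [[356.0, 232.0], [354.0, 295.0]]
-98 [[342.0, 235.0], [340.0, 298.0]]
-106 [[328.0, 236.0], [326.0, 300.0]]
-114 [[313.0, 237.0], [311.0, 301.0]]
-122 [[297.0, 237.0], [296.0, 300.0]]
-130 [[282.0, 236.0], [281.0, 299.0]]
```

View pics/c3.png

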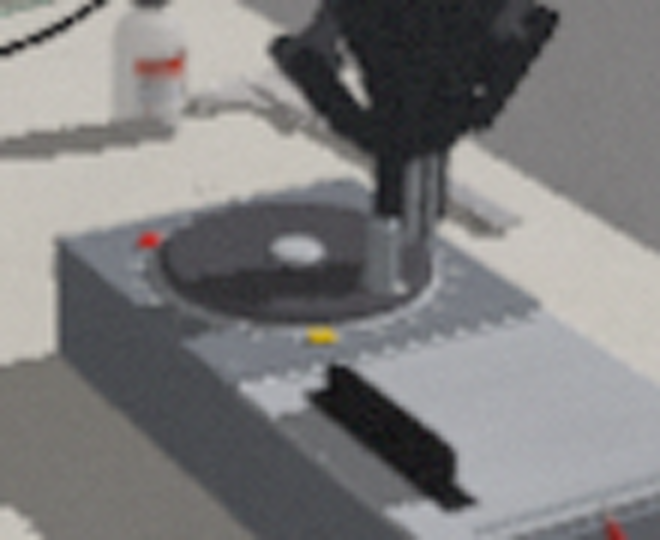

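Call:
play_rows(commands=[[[1,-0.013,-0.02,0,0],[1,-0.028,-0.039,0,0],[1,-0.041,-0.059,0,0],[1,-0.052,-0.08,0,0],[1,-0.061,-0.102,0,0],[1,-0.068,-0.126,0,0],[1,-0.07,-0.137,0,0],[1,-0.071,-0.147,0,0],[1,-0.071,-0.147,0,0],[1,-0.071,-0.147,0,0],[1,-0.071,-0.147,0,0]]])

```text
clock: 15.15
tcp_pos: [0.5962, -0.0488, 0.0406]
orientation: [2.222, 2.22, 0.0]
contact_force: [3.9, 0.1, 1.5]
grip_width: -0.0
gripper_force: 1.6
```

```bash
python3 st.py
python3 - <<'E'
from h import *
f=viewer.grab_frame("scene")
cv2.imwrite("pics/c4.png",cv2.resize(f["pixels"][180:270,230:340,::-1],None,fx=6,fy=6,interpolation=cv2.INTER_CUBIC))
E
```

```text
[ 0.5962 -0.0487  0.0406] r 0.044 a -82.9 [2.4 0.4 2.8] 15.25 units [-0.218  0.027]
```

View pics/c4.png

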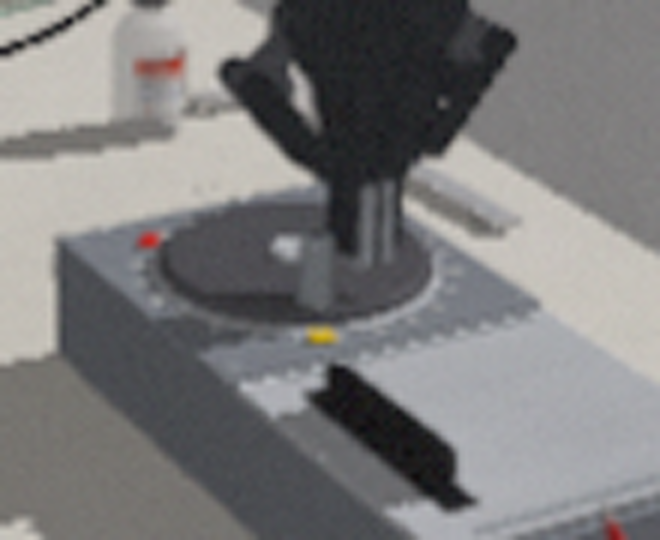

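Call:
play_rows(commands=[[[1,0,0.02,0,0],[1,0,0.03,-0.06,0],[1,0,0.03,-0.12,0],[1,0,0.03,-0.19,0],[1,0,0.03,-0.19,0],[1,0.04,-0.05,-0.19,0],[1,0.08,-0.13,-0.19,0],[1,0.122,-0.22,-0.19,0],[1,0.122,-0.22,-0.19,0],[1,0.122,-0.22,-0.12,0],[1,0.122,-0.22,-0.06,0],[1,0.122,-0.22,0,0]]])

```text
clock: 16.3
tcp_pos: [0.5521, -0.0242, 0.0398]
orientation: [2.222, 2.221, 0.0]
contact_force: [0.2, -0.4, -0.9]
grip_width: -0.0002
gripper_force: 0.0
```

```bash
python3 st.py; python3 orb.py "[(-154,-109,5),(-109,-104,1.25)]"
```

```text
[ 0.5502 -0.0243  0.0381] r 0.0448 a -154.5 [-0.1 -0.  -0.7] 16.4 units [-0.097 -0.202]
-154 -109 [[-0.017, 0.009], [-0.033, 0.02], [-0.048, 0.032], [-0.062, 0.045], [-0.075, 0.059], [-0.086, 0.075], [-0.096, 0.091], [-0.105, 0.108], [-0.112, 0.126]]
-109 -104 [[-0.002, 0.005], [-0.003, 0.009], [-0.004, 0.014], [-0.005, 0.018]]
```

Call:
play_rows(commands=[[[1,-0.017,0.01,0,0],[1,-0.025,0.015,0,0],[1,-0.033,0.021,0,0],[1,-0.041,0.027,0,0],[1,-0.048,0.033,0,0],[1,-0.055,0.04,0,0],[1,-0.062,0.047,0,0],[1,-0.075,0.061,0,0],[1,-0.086,0.077,0,0],[1,-0.096,0.093,0,0],[1,-0.105,0.111,0,0],[1,-0.105,0.111,0,0]]])

```text
clock: 17.4
tcp_pos: [0.574, -0.0459, 0.0403]
orientation: [-2.223, -2.22, 0.001]
contact_force: [-2.5, 0.2, 0.8]
grip_width: -0.0001
gripper_force: 1.1
```

```bash
python3 st.py; python3 orb.py "[(-114,20,5)]"
python3 - <<'E'
from orb import rows
for a in range(-114,20,6): print(a,rows(a,[a+1.5,a+3,a+4.5,a+6]))
E
```

```text
[ 0.5741 -0.0456  0.0403] r 0.0439 a -112.2 [-2.6 -0.7  0. ] 17.5 units [-0.203 -0.083]
-114 20 [[-0.007, 0.018], [-0.012, 0.036], [-0.016, 0.055], [-0.018, 0.074], [-0.019, 0.093], [-0.018, 0.112], [-0.015, 0.131], [-0.01, 0.15], [-0.004, 0.168], [0.003, 0.186], [0.012, 0.203], [0.023, 0.219], [0.035, 0.234], [0.048, 0.248], [0.063, 0.26], [0.078, 0.272], [0.094, 0.282], [0.111, 0.29], [0.129, 0.297], [0.148, 0.303], [0.167, 0.307], [0.186, 0.309], [0.205, 0.309], [0.224, 0.308], [0.243, 0.305], [0.262, 0.301], [0.28, 0.295]]
-114 [[-0.002, 0.005], [-0.004, 0.011], [-0.006, 0.016], [-0.008, 0.021]]
-108 [[-0.002, 0.006], [-0.003, 0.011], [-0.005, 0.017], [-0.006, 0.022]]
-102 [[-0.001, 0.006], [-0.002, 0.011], [-0.003, 0.017], [-0.004, 0.023]]
-96 [[-0.001, 0.006], [-0.001, 0.011], [-0.001, 0.017], [-0.001, 0.023]]
-90 [[0.0, 0.006], [0.0, 0.012], [0.001, 0.017], [0.001, 0.023]]
-84 [[0.001, 0.006], [0.002, 0.011], [0.002, 0.017], [0.004, 0.023]]
-78 [[0.001, 0.006], [0.003, 0.011], [0.004, 0.017], [0.006, 0.022]]
-72 [[0.002, 0.005], [0.004, 0.011], [0.006, 0.016], [0.008, 0.021]]

[... 333 characters left out ...]
 0.014]]
-36 [[0.005, 0.003], [0.009, 0.007], [0.014, 0.01], [0.019, 0.013]]
-30 [[0.005, 0.003], [0.01, 0.005], [0.015, 0.008], [0.021, 0.01]]
-24 [[0.005, 0.002], [0.011, 0.004], [0.016, 0.006], [0.021, 0.008]]
-18 [[0.006, 0.002], [0.011, 0.003], [0.017, 0.005], [0.022, 0.006]]
-12 [[0.006, 0.001], [0.011, 0.002], [0.017, 0.003], [0.023, 0.004]]
-6 [[0.006, 0.001], [0.011, 0.001], [0.017, 0.001], [0.023, 0.001]]
0 [[0.006, -0.0], [0.012, -0.0], [0.017, -0.001], [0.023, -0.001]]
6 [[0.006, -0.001], [0.011, -0.002], [0.017, -0.002], [0.023, -0.004]]
12 [[0.006, -0.001], [0.011, -0.003], [0.017, -0.004], [0.022, -0.006]]
18 [[0.005, -0.002], [0.011, -0.004], [0.016, -0.006], [0.021, -0.008]]
```

Call:
play_rows(commands=[[[1,-0.001,0.005,0,0],[1,-0.003,0.01,0,0],[1,-0.005,0.015,0,0],[1,-0.006,0.02,0,0]]])

```text
clock: 17.83
tcp_pos: [0.5775, -0.0463, 0.0402]
orientation: [-2.221, -2.22, 0.001]
contact_force: [-5.0, -0.5, 0.8]
grip_width: -0.0002
gripper_force: 2.3
```

Call:
play_rows(commands=[[[1,-0.001,0.005,0,0],[1,-0.003,0.01,0,0],[1,-0.004,0.015,0,0],[1,-0.005,0.02,0,0]]])

```text
clock: 18.17
tcp_pos: [0.5822, -0.0473, 0.0403]
orientation: [-2.222, -2.221, 0.0]
contact_force: [-4.1, 0.0, 0.2]
grip_width: -0.0001
gripper_force: 1.8
```

Call:
play_rows(commands=[[[1,-0.001,0.005,0,0],[1,-0.002,0.01,0,0],[1,-0.003,0.015,0,0],[1,-0.003,0.02,0,0]]])

```text
clock: 18.5
tcp_pos: [0.5859, -0.048, 0.0403]
orientation: [-2.222, -2.221, 0.001]
contact_force: [-4.8, -0.2, -0.1]
grip_width: -0.0
gripper_force: 2.2
```

Call:
play_rows(commands=[[[1,0,0.005,0,0],[1,-0.001,0.01,0,0],[1,-0.001,0.015,0,0],[1,-0.001,0.02,0,0]]])

```text
clock: 18.83
tcp_pos: [0.5898, -0.0481, 0.0403]
orientation: [-2.222, -2.221, 0.001]
contact_force: [-5.3, 0.6, 0.6]
grip_width: -0.0
gripper_force: 2.7
```

Call:
play_rows(commands=[[[1,0,0.005,0,0],[1,0,0.01,0,0],[1,0.001,0.015,0,0],[1,0.001,0.02,0,0]]])

```text
clock: 19.17
tcp_pos: [0.5941, -0.0479, 0.0403]
orientation: [-2.222, -2.221, 0.0]
contact_force: [-3.4, 1.0, -1.3]
grip_width: 0.0002
gripper_force: 2.0
```

Call:
play_rows(commands=[[[1,0.001,0.006,0,0],[1,0.002,0.011,0,0],[1,0.003,0.016,0,0],[1,0.003,0.021,0,0]]])

```text
clock: 19.5
tcp_pos: [0.5984, -0.0475, 0.0403]
orientation: [2.222, 2.221, -0.0]
contact_force: [-4.9, -0.6, -0.9]
grip_width: -0.0001
gripper_force: 2.1
```

Call:
play_rows(commands=[[[1,0.001,0.006,0,0],[1,0.003,0.011,0,0],[1,0.004,0.017,0,0],[1,0.005,0.021,0,0]]])

```text
clock: 19.83
tcp_pos: [0.6027, -0.0468, 0.0404]
orientation: [2.222, 2.22, -0.0]
contact_force: [-3.5, -2.5, -2.1]
grip_width: 0.0001
gripper_force: 2.2
```

Call:
play_rows(commands=[[[1,0.002,0.005,0,0],[1,0.004,0.011,0,0],[1,0.006,0.016,0,0],[1,0.008,0.021,0,0]]])

```text
clock: 20.17
tcp_pos: [0.6073, -0.045, 0.0406]
orientation: [2.222, 2.22, 0.001]
contact_force: [-2.0, -2.7, -2.1]
grip_width: 0.0001
gripper_force: 1.7
```

Call:
play_rows(commands=[[[1,0.002,0.005,0,0],[1,0.004,0.011,0,0],[1,0.007,0.016,0,0],[1,0.009,0.021,0,0]]])

```text
clock: 20.5
tcp_pos: [0.6116, -0.0429, 0.0406]
orientation: [2.221, 2.22, 0.001]
contact_force: [-1.6, -2.8, -0.9]
grip_width: 0.0002
gripper_force: 1.7
```

Call:
play_rows(commands=[[[1,0.003,0.006,0,0],[1,0.006,0.011,0,0],[1,0.009,0.016,0,0],[1,0.012,0.02,0,0]]])

```text
clock: 20.83
tcp_pos: [0.6154, -0.0408, 0.0405]
orientation: [2.222, 2.22, 0.0]
contact_force: [-0.8, -4.1, -2.5]
grip_width: -0.0002
gripper_force: 2.1
```

Call:
play_rows(commands=[[[1,0.003,0.005,0,0],[1,0.007,0.01,0,0],[1,0.011,0.014,0,0],[1,0.014,0.019,0,0]]])

```text
clock: 21.17
tcp_pos: [0.6183, -0.0376, 0.0403]
orientation: [-2.221, -2.22, 0.001]
contact_force: [-3.7, -3.7, 1.4]
grip_width: -0.0
gripper_force: 2.4
```

Call:
play_rows(commands=[[[1,0.004,0.004,0,0],[1,0.008,0.009,0,0],[1,0.012,0.013,0,0],[1,0.016,0.017,0,0]]])

```text
clock: 21.5
tcp_pos: [0.6217, -0.0338, 0.0404]
orientation: [-2.22, -2.221, 0.0]
contact_force: [-3.2, -2.7, 0.9]
grip_width: -0.0003
gripper_force: 2.0
```

Call:
play_rows(commands=[[[1,0.004,0.004,0,0],[1,0.009,0.008,0,0],[1,0.013,0.012,0,0],[1,0.018,0.015,0,0]]])

```text
clock: 21.83
tcp_pos: [0.6256, -0.0311, 0.0405]
orientation: [2.222, 2.22, 0.0]
contact_force: [-2.8, -4.6, -1.2]
grip_width: -0.0001
gripper_force: 2.0
```

Call:
play_rows(commands=[[[1,0.005,0.003,0,0],[1,0.009,0.007,0,0],[1,0.014,0.01,0,0],[1,0.019,0.013,0,0]]])

```text
clock: 22.17
tcp_pos: [0.6281, -0.0274, 0.0405]
orientation: [2.222, 2.22, 0.0]
contact_force: [-1.1, -4.9, -0.7]
grip_width: 0.0002
gripper_force: 2.3
```

Call:
play_rows(commands=[[[1,0.005,0.003,0,0],[1,0.01,0.006,0,0],[1,0.015,0.009,0,0],[1,0.02,0.011,0,0]]])

```text
clock: 22.5
tcp_pos: [0.6303, -0.0218, 0.0404]
orientation: [-2.221, -2.221, -0.002]
contact_force: [-0.5, -0.9, -0.6]
grip_width: 0.0001
gripper_force: 0.8
```

Call:
play_rows(commands=[[[1,0.005,0.002,0,0],[1,0.011,0.004,0,0],[1,0.016,0.006,0,0],[1,0.021,0.008,0,0]]])

```text
clock: 22.83
tcp_pos: [0.6319, -0.0178, 0.0406]
orientation: [-2.221, -2.222, -0.002]
contact_force: [-0.1, -0.0, -0.5]
grip_width: -0.0001
gripper_force: 0.0
```

Call:
play_rows(commands=[[[1,0.006,0.002,0,0],[1,0.011,0.004,0,0],[1,0.017,0.005,0,0],[1,0.022,0.006,0,0]]])

```text
clock: 23.17
tcp_pos: [0.6329, -0.0147, 0.0405]
orientation: [2.222, 2.22, 0.0]
contact_force: [0.1, -1.3, 0.1]
grip_width: -0.0004
gripper_force: 0.7
```

Call:
play_rows(commands=[[[1,0.006,0.001,0,0],[1,0.011,0.002,0,0],[1,0.017,0.003,0,0],[1,0.022,0.003,0,0]]])

```text
clock: 23.5
tcp_pos: [0.6334, -0.01, 0.0405]
orientation: [2.222, 2.221, 0.0]
contact_force: [0.7, -3.1, 1.2]
grip_width: 0.0
gripper_force: 0.7
```

Call:
play_rows(commands=[[[1,0.006,0,0,0],[1,0.011,0,0,0],[1,0.017,0,0,0],[1,0.022,0,0,0]]])

```text
clock: 23.83
tcp_pos: [0.6333, -0.0077, 0.0405]
orientation: [2.222, 2.219, -0.002]
contact_force: [0.0, -7.0, 1.8]
grip_width: 0.0
gripper_force: 3.7
```

Call:
play_rows(commands=[[[1,0.005,0,0,0],[1,0.01,0,0,0],[1,0.01,0,0,0]]])

```text
clock: 24.08
tcp_pos: [0.6332, -0.0073, 0.0405]
orientation: [2.223, 2.216, -0.004]
contact_force: [-0.9, -8.7, 1.5]
grip_width: 0.0002
gripper_force: 4.2
```

Call:
play_rows(commands=[[[1,0.01,0,0,0],[1,0.02,0,0,0],[1,0.03,0,0,0],[1,0.03,0,0,0]]])

```text
clock: 24.42
tcp_pos: [0.633, -0.0059, 0.0406]
orientation: [2.224, 2.211, -0.009]
contact_force: [-0.3, -16.3, 1.5]
grip_width: -0.0
gripper_force: 8.2
```

Call:
play_rows(commands=[[[1,-0.03,0,0,0],[1,-0.06,0,-0.02,0],[1,-0.06,0,-0.15,0],[1,-0.06,0,-0.3,0],[1,-0.06,0,-0.3,0],[1,-0.2,-0.15,-0.3,0],[1,-0.35,-0.3,-0.3,0],[1,-0.5,-0.45,-0.3,0],[1,-0.63,-0.57,-0.3,0],[1,-0.73,-0.665,-0.3,0],[1,-0.73,-0.665,-0.3,0],[1,-0.73,-0.665,-0.3,0]]])

```text
clock: 25.42
tcp_pos: [0.4997, -0.1441, 0.1008]
orientation: [-2.224, -2.218, -0.002]
contact_force: [-0.3, 0.7, -0.7]
grip_width: -0.0003
gripper_force: 0.0
```

```bash
python3 st.py
```

```text
[ 0.5016 -0.1421  0.1007] r 0.1636 a -123.0 [ 0.  -0.   0.5] 25.5167 units [-0.686 -0.446]
```

Call:
play_rows(commands=[[[1,-0.05,0,0.1,0],[1,-0.05,0,0.2,0],[1,-0.05,0,0.3,0],[1,-0.05,0,0.33,0],[1,-0.05,0,0.35,0],[1,-0.05,0,0.35,0]]])

```text
clock: 26.02
tcp_pos: [0.5008, -0.1526, 0.03]
orientation: [-2.219, -2.222, 0.0]
contact_force: [-0.4, -1.1, 0.4]
grip_width: 0.0001
gripper_force: 0.0
```

Call:
play_rows(commands=[[[1,0,0.03,0,0],[1,0,0.06,0,0],[1,0,0.085,0,0],[1,0,0.11,0,0],[1,0,0.135,0,0],[1,0,0.16,0,0],[1,0,0.18,0,0],[1,0,0.2,0,0]]])

```text
clock: 26.68
tcp_pos: [0.5406, -0.1537, 0.0305]
orientation: [-2.222, -2.221, 0.0]
contact_force: [-1.4, -0.2, 2.6]
grip_width: -0.0001
gripper_force: 1.1
```

```bash
python3 st.py
```

```text
[ 0.5411 -0.1537  0.0304] r 0.1567 a -108.4 [-0.9 -0.2 -0.6] 26.7833 units [-0.743 -0.248]
```

Call:
play_rows(commands=[[[1,0,0.025,0,0],[1,0,0.05,0,0],[1,0,0.075,0,0],[1,0,0.1,0,0],[1,0,0.125,0,0],[1,0,0.15,0,0],[1,0,0.165,0,0],[1,0,0.18,0,0],[1,0,0.19,0,0],[1,0,0.19,0,0]]])

```text
clock: 27.62
tcp_pos: [0.5789, -0.1536, 0.0304]
orientation: [2.221, 2.221, 0.001]
contact_force: [-1.0, 0.5, 0.0]
grip_width: 0.0002
gripper_force: 0.0
```

```bash
python3 st.py
```

```text
[ 0.5787 -0.1537  0.0305] r 0.1492 a -94.6 [ 0.  -0.3 -0.3] 27.7167 units [-0.744 -0.06 ]
```

Call:
play_rows(commands=[[[1,0,0.01,0,0],[1,0,0.02,0,0],[1,0,0.03,0,0],[1,0,0.04,0,0],[1,0,0.04,0,0]]])

```text
clock: 28.13
tcp_pos: [0.582, -0.1538, 0.03]
orientation: [-2.218, -2.215, 0.007]
contact_force: [-12.2, 0.6, 10.7]
grip_width: -0.0004
gripper_force: 7.8
```

```bash
python3 st.py
python3 - <<'E'
from h import *
f=viewer.grab_frame("scene"); P=np.load("p.npy")
for n in("cover_rib","cover"):
    for d in viewer.trace(f,n)[:2]: print(n,d["score"],d["rect"])
print(proj(f,b2w(P,[[-.048+s,y,.078] for s in(0,.055) for y in(-.035,-.115)])).round())
g=f["pixels"].astype(int).sum(2); print(f["pixels"][[*proj(f,b2w(P,[[-.052,-.045,.07]])).round().astype(int)[0][::-1]][0],[*proj(f,b2w(P,[[-.052,-.045,.07]])).round().astype(int)[0]][0]])
x=g[225:285:3,268:360:4]//30; print("\n".join("".join(f"{v:3d}" for v in r) for r in x))
E
```

```text
[ 0.582  -0.1538  0.0301] r 0.1491 a -93.3 [-11.7   1.3   9.7] 28.2333 units [-0.744 -0.043]
cover_rib 0.82 [292.5, 225.3, 376.6, 265.5]
cover 0.84 [290.1, 228.2, 373.6, 269.2]
[[285. 240.]
 [305. 256.]
 [306. 235.]
 [326. 250.]]
[91 95 95]
  8  8  8  8  8  8  8  3  3  3  4  3  3  4  4 19 19 19 19 17 12 13 12
  8  8  8  7  8  8  8  6  3  3  3  3  4 11 15 19 16 15 18 19 17 12 12
  5  6  7  7  8  7  7 12 12  3  3  4  3 15 15 17 17 17 17 17 19 19 13
 11 12 10 11 11 15 15 12 12  5  3 10  6 17 17 17 17 17 17 17 17 19 19
 12 12 12 11 11 13 12 13 15  4  3  8  7 17 17 17 17 17 17 17 17 17 19
 13 12 12 11  9  8 17 17 13  3  3  8  7 17 17 17 17 17 17 17 17 17 17
 11  8  9  9  9  8  9 15 10  5  3  8  3 15 17 17 17 17 17 17 17 17 17
 10 10 10  8  9  7  7  8 10 10  7  7  2  2 15 17 17 17 17 16 17 17 17
  8 10  7  7  8  7  8  7  9 10 10  6  2  2  2 17 17 17 17 17 17 17 17
  7  7 11  7 11 11  9  8  7  8 11 10  7  2  3 17 17 17 17 17 17 17 16
  7  7  7  8 16 13  9  8  8  7  8 11 10  7  2 14 17 18 17 17 17 15 16
  7  7  8  8 11 16 12  9  9  7  7  9 13 18 11 10 17 17 16 14 16 13 11
  7  7  7  8  8 11  9 10 10  7  6  7  9 17 17 17 15 16 16 11 14 12  9
  8  7  7  7  7  8 12 11 12  9  9  7  7  9 17 17 14 10 11  9 13 18  9
 11  7  8  7  7  7  8 14 16 10  9  8  8  7 10 12  9  9  9  9 13 20  9
 11 11  8  7  7  7  7  9 16 15  9  9 10 11  9  9  6  9  9  9 13 19  9
 11 11 10  8  8  8  8  8 10 15 13 11  9  9  9  9 13 11  9  9 14 18  9
 11 11 11  9  7  7  7  8  8  9  9  9  9  9  8  8 12 15  9  8 14  6  9
 11 11 12 11  8  7  8  7  7  9  9  9  9  9  9  9 11 18  9  5 14  6 17
 11 11 12 11 11  8  8  7  8  9  9  9  9  9  9  9 10 15  3  6 13  6  3
```

Call:
play_rows(commands=[[[1,0,-0.05,0,0],[1,0,-0.1,0,0],[1,0,-0.12,-0.1,0],[1,0,-0.12,-0.25,0],[1,0,-0.12,-0.4,0],[1,0,-0.12,-0.5,0],[1,0,-0.12,-0.5,0]]])

```text
clock: 28.97
tcp_pos: [0.5654, -0.1546, 0.1352]
orientation: [2.217, 2.215, 0.009]
contact_force: [0.9, 0.2, 0.1]
grip_width: -0.0001
gripper_force: 0.0
```

```bash
python3 st.py
python3 - <<'E'
from h import *
f=viewer.grab_frame("scene")
for d in viewer.trace(f,"cover")[:1]: print(d["score"],d["rect"])
print(r.hand_in())
E
```

```text
[ 0.5628 -0.1537  0.1311] r 0.1513 a -100.6 [-0.5 -0.6 -0.2] 29.0667 units [-0.743 -0.14 ]
0.85 [293.6, 231.0, 375.0, 271.6]
the job is handed in; nothing more can be done
None
```

I dialled the lock (red, then yellow, then left to a dead stop at 16 N), pushed the cover back about 53 mm by camera until it hit its end stop, left the bystanders alone, and handed the job in at about 29 s; the hand-in gave no verdict.

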